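# Refit the bottle caddy and collect the capped bottles

## Task

Get the bottle caddy ready for the cold room: first fit its rack insert, tucking the back edge under the caddy's retaining lip and lowering the front edge until the rack lies flat on its ledges. Then collect the three capped bottles and stand each in the hole of its own size, upright on the caddy's floor, setting them down and not dropping them. The open bottle and the dropping bottle with the pointed nozzle do not belong: leave them standing where they are.

Things in the scene. Friction and masses are not known exactly. Their poses are not given: they have to be found in the camera images.
- caddy: Grey tray fixed on the bench, 120 (x) by 224 mm (y), plus 13 mm grips at both ends. Origin: centre of underside. Inside x +-56, y +-108 mm; floor top z 4 mm. Ledges 12 mm deep along the front (-x) and back (+x), tops z 24 mm. Front and end walls to z 34 mm. Back wall, away from the robot, has a full-length retaining lip jutting 12 mm inward (x 44 to 56, z 40 to 44 mm): slot 16 mm high under it
- rack: Rack insert: loose aluminium plate 104 (x) by 204 (y) by 6 mm, about 0.2 kg. Origin: centre of underside. Three round holes in a row along y; upright handle at y +21 mm: grip bar 10 mm thick (y), 48 mm long (x), z 40 to 62 mm. Either long edge goes under the lip. Too deep to drop in flat: tilt it 12 degrees, edge in the slot, then level it. Home, its origin is 24 mm above the caddy's, centred
- hole_large (a point): Centre of the rack's largest hole, 64 mm in diameter, on the plate's underside (rack frame: x 0, y +64 mm), for the large bottle
- hole_medium (a point): Centre of the rack's middle hole, 52 mm in diameter, on the plate's underside (rack frame: x 0, y -14 mm), for the medium bottle
- hole_small (a point): Centre of the rack's smallest hole, 42 mm in diameter, on the plate's underside (rack frame: x 0, y -71 mm), for the small bottle
- bottle_large: Large capped wide-mouth bottle of off-white plastic, standing: body 54 mm in diameter, 100 mm high with its cap, about 0.16 kg. The screw cap is ribbed, 43 mm across, and takes up the top 22 mm; grip it there from above. Origin: centre of its foot; z up. In the rack it goes through the hole and stands on the caddy's floor
- bottle_medium: Medium capped bottle of the same make: body 42 mm in diameter, 88 mm high with its cap, about 0.09 kg. The screw cap is ribbed, 34 mm across, and takes up the top 22 mm; grip it there from above. Origin: centre of its foot; z up
- bottle_small: Small capped bottle of the same make: body 32 mm in diameter, 74 mm high with its cap, about 0.05 kg. The screw cap is ribbed, 26 mm across, and takes up the top 22 mm; grip it there from above. Origin: centre of its foot; z up
- bottle_open: Open bottle: the medium bottle's body (42 mm in diameter) without a cap, its bare 31 mm neck open to the top, 86 mm high, empty. Stays on the bench. Origin: centre of its foot; z up
- bottle_dropper: Dropping bottle: the small bottle's body (32 mm in diameter) with a slender pointed nozzle instead of a plain cap, 94 mm high to the tip. Stays on the bench. Origin: centre of its foot; z up

How it is judged:
On the way, in this order (a step that is already met when the one before it is completed fails the run):
1. the rack lies home in the caddy, flat on both ledges with an edge under the lip, and is let go (z of rack in the frame of caddy between 0.021 and 0.027 m and angle between rack's own z axis and vertical below 0.05 rad and x of rack in the frame of caddy between -0.012 and 0.012 m and y of rack in the frame of caddy between -0.012 and 0.012 m and contact force between the fingers and rack below 0.3 N and linear speed of rack below 0.03 m/s), for 0.2 s.
2. each capped bottle stands in its own hole (horizontal distance between bottle_large and hole_large below 0.009 m and z of bottle_large in the frame of caddy between 0.001 and 0.008 m and angle between each of bottle_large, bottle_medium, bottle_small's own z axis and vertical below 0.08 rad and horizontal distance between bottle_medium and hole_medium below 0.009 m and z of bottle_medium in the frame of caddy between 0.001 and 0.008 m and horizontal distance between bottle_small and hole_small below 0.009 m and z of bottle_small in the frame of caddy between 0.001 and 0.008 m), for 0.2 s.
At the end, for the whole second after the job is handed in: Rack flat in the caddy (origin 21 to 27 mm above and within 12 mm in x and y of the caddy's, tilt < 0.05 rad); each capped bottle within 9 mm of its own hole's centre, foot 1 to 8 mm above the caddy's underside, tilt < 0.08 rad; all at rest (< 0.03 m/s) (all of step 2 and z of rack in the frame of caddy between 0.021 and 0.027 m and angle between rack's own z axis and vertical below 0.05 rad and x of rack in the frame of caddy between -0.012 and 0.012 m and y of rack in the frame of caddy between -0.012 and 0.012 m and linear speed of each of bottle_large, bottle_medium, bottle_small, rack below 0.03 m/s); the robot touches nothing.
It fails at once if the open bottle is moved more than 30 mm or tipped over (distance of bottle_open from where it was at the start of the episode above 0.03 m or angle between bottle_open's own z axis and vertical above 0.4 rad).
It fails at once if the dropping bottle is moved more than 30 mm or tipped over (distance of bottle_dropper from where it was at the start of the episode above 0.03 m or angle between bottle_dropper's own z axis and vertical above 0.4 rad).
It fails at once if the large bottle is dropped (falls freely faster than 0.8 m/s, some 35 mm) (linear speed of bottle_large above 0.8 m/s and contact force between the fingers and bottle_large below 0.1 N).
It fails at once if the medium bottle is dropped (falls freely faster than 0.8 m/s, some 35 mm) (linear speed of bottle_medium above 0.8 m/s and contact force between the fingers and bottle_medium below 0.1 N).
It fails at once if the small bottle is dropped (falls freely faster than 0.8 m/s, some 35 mm) (linear speed of bottle_small above 0.8 m/s and contact force between the fingers and bottle_small below 0.1 N).
It also fails if it takes over 112 s, if anything falls off the work surface, if the arm or the gripper's body presses on something with over 40 N, if the wrist force passes 120 N, or if a joint passes its speed limit or range.

## Robot

A 6-joint arm with a two-finger parallel gripper is mounted at the origin on the work surface. World frame = base frame: x ahead of the robot, y to its left, z up, the work surface at z = 0. Lengths are in m, angles in rad, forces in N, time in s.
With the tool pointing down it reaches from about 0.35 to 0.775 m from the base axis. Payload 5.5 kg.
Tool frame: the origin (TCP) lies at the very end of the fingers, on their centre line; the grasp point (between the pads) lies env.hold_point_z behind it (env.hold_point_z is the distance from the TCP to the grasp point, in m); z points along the fingers, y is the line along which they close (so a half turn about z gives the same grasp; the last joint's range is limited). The gripper opens to 85 mm and grips with 20 to 120 N. Pads are 22 mm wide; open, the fingers measure 114 mm over their backs; the gripper's body (76 mm by 85 mm) begins 54 mm behind the grasp point. The pads swing forward as they close: fully open they stand 13 mm farther back than shut.
Start: joints at [-1.426, 0.313, 0.046, 1.304, 0, 1.431], TCP at [0.162, -0.552, 0.231] pointing down, gripper open.
Joint ranges: [-2.76, 2.76], [-0.86, 1.69], [-1.03, 1.26], [-2.2, 2.34], [-1.47, 1.5], [-3.14, 3.14]. Speed limits (rad/s): [2.57, 2.57, 3.14, 3.14, 3.14, 3.14].

## Interface

Orientations are given as a unit quaternion [w, x, y, z].
In Python, from workcell import env gives the robot as it stands.
- The arm moves only by the tool carry_out, never from a script. Its argument "steps" is a list of rows, each a list of 3 entries, a list of its own where there are three numbers: the turn, a rotation vector about the tool's x, y, z in degrees, then the shift along the tool's x, y, z in cm, then the closure in counts, from 0 (fully open) to 255 (shut). A call has exactly 8 rows; each row is the pose to reach, as a shift and turn from the pose commanded when the call began, along the tool's axes at that moment; what a row does not reach only later rows make up. A row lasts 1/8 s, in which the tool goes at most 62.5 mm and 10.7 degrees, less where a joint would pass 70% of its speed; a pose out of reach is approached as far as the arm can. A call with a gripper value outside its range is refused whole. The fingers move at their own pace and stop on an object; "force" is the grip in N (left out, the last holds). Time passes only in rows, so rows that repeat a pose let the fingers close, or fill a call up. It gives the time, the measured TCP pose, the force, the opening and the grip force at its end, in the units of the state.
- env.get_state(): the state, without advancing time (a new reading comes with each control period).
- env.read_camera(name): name is "scene" or "top"; returns (picture, depth): 384x512x3 uint8, red, green, blue; 384x512 float32, m along the optical axis (not along the pixel's ray), 0 where there is no reading.
- env.get_calibration(name): a dict with "fx", "fy", "cx", "cy" (pixels), "origin" and "orientation" of the camera in the world. Camera axes: x right, y up, looking along -z (the intrinsics and any distortion apply to the point x, -y, -z); pixel columns grow to the right and rows downward; lengths in m; the calibration is good to about 2 mm. A picture is of the moment at which its call begins. get_calibration takes no time and is no camera call.
- env.hand_in(): hands the job in; it is judged then, once.
The state is a dict: "clock": time; "joint_pos": joint angles; "qvel": joint speeds; "tau": joint torques, N m; "tcp_pos": TCP position; "orientation": TCP orientation; "wrist_force": force on the tool from outside, world axes, zero at the start; "ft_torque": the same for the moment, N m; "finger_gap": finger opening in m; "grip_force": force on a finger pad.
Only numpy, scipy, OpenCV 4.12 (cv2) and the standard library are available. Lean on these libraries where they do the work, as an engineer would, in place of code of your own. Each camera call takes 0.05 s, during which the arm holds its last target. There are 200 camera calls.

## Working session

There is one attempt and no reset: what is moved stays moved. The work goes in short steps, Python scripts to look and compute and a tool call to move; the robot and the scene stay as the last step left them, time stands still between calls to the robot, and variables do not carry over. Pictures are saved under pics/ and viewed, at most 14 in all, crops included, and the job is handed in when it is done.

Besides the shell and the picture viewer there is one more tool, called after ">>>" by a JSON object that holds its "op" and its "data", one argument or row to a line. carry_out: Moves the arm, as the interface text tells. Its arguments: {"type":"object","properties":{"steps":{"type":"array","items":{"type":"array"}},"force":{"type":"number"}},"required":["steps"]}

```bash
ls; mkdir -p pics
cat > h.py <<'E'
import numpy as np, cv2
from scipy.spatial.transform import Rotation as R
from workcell import env
def rot(q): return R.from_quat([q[1],q[2],q[3],q[0]])
def cloud(n):
    p,d=env.read_camera(n); c=env.get_calibration(n)
    v,u=np.mgrid[0:384,0:512]
    k={a:c[a] for a in c if a not in('origin','orientation')}
    x=(u-c['cx'])/c['fx']*d; y=(v-c['cy'])/c['fy']*d
    P=np.stack([x,-y,-d],-1)
    W=rot(c['orientation']).apply(P.reshape(-1,3)).reshape(P.shape)+np.array(c['origin'])
    W[d<=0]=np.nan
    return p,d,W
def save(n,p): cv2.imwrite('pics/'+n,p[...,::-1])
E
python3 - <<'E'
from h import *
for n in('scene','top'):
    c=env.get_calibration(n);print(n,c)
    p,d,W=cloud(n); save(n+'0.png',p); np.savez('/tmp/'+n+'0.npz',p=p,W=W)
print(env.get_state(),env.hold_point_z)
E
```

```text
pics
scene {'fx': 386.0103613777283, 'fy': 386.0103613777283, 'cx': 254.01382222159586, 'cy': 192.3411385302027, 'origin': array([ 1.13713032, -0.05371807,  0.70284197]), 'orientation': array([0.65343312, 0.26041505, 0.25473318, 0.66356625])}
top {'fx': 453.3911003570308, 'fy': 453.3911003570308, 'cx': 253.8910977015041, 'cy': 198.12982566887587, 'origin': array([ 0.34848515, -0.06009718,  1.22256435]), 'orientation': array([ 0.71048216,  0.04197351, -0.05457765, -0.70033892])}
{'clock': 0.1, 'joint_pos': array([-1.42559692e+00,  3.13897591e-01,  4.51010265e-02,  1.30360482e+00,
       -1.25599871e-05,  1.43121774e+00]), 'qvel': array([ 0.00025635, -0.00175029,  0.00344372,  0.00153716, -0.00070751,
       -0.00033115]), 'tau': array([ 3.59522746e-03, -4.81723773e+01,  2.99245566e+01,  1.25214615e-02,
       -1.56299848e-04,  1.47813904e-05]), 'tcp_pos': array([ 0.16147569, -0.55138854,  0.23051726]), 'orientation': array([-8.02506307e-04,  9.89879483e-01,  1.41908296e-01, -8.53539416e-06]), 'wrist_force': array([0.75680797, 0.05542989, 0.31560887]), 'ft_torque': array([ 0.04763479, -0.04942863, -0.01781455]), 'grip_force': 0.0, 'finger_gap': 0.08521220521962437} 0.0187
```

View pics/top0.png

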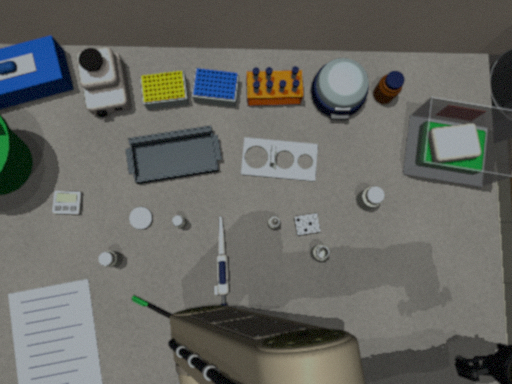

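View pics/scene0.png

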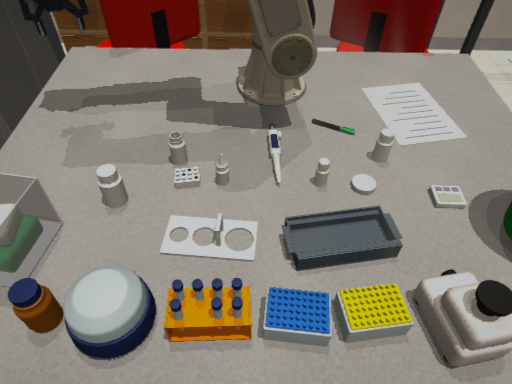

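The top view shows the caddy at px (174,155), the rack at (280,158) with its large hole to the left (+y), and the handle at (272,157). The bottles are large (373,196), medium (108,259), small (179,221), dropper (275,223) and open (320,253). The scene view agrees with this.

Run:
```python
from h import *
T=np.load('/tmp/top0.npz');S=np.load('/tmp/scene0.npz')
def seg(W,c,r,z0,z1):
    w=W.reshape(-1,3); m=(np.hypot(w[:,0]-c[0],w[:,1]-c[1])<r)&(w[:,2]>z0)&(w[:,2]<z1); return w[m]
px={'large':(373,196),'med':(108,259),'small':(179,221),'drop':(275,223),'open':(320,253)}
for n,(u,v) in px.items():
    c=T['W'][v,u]
    for nm,D in(('top',T),('scene',S)):
        q=seg(D['W'],c,.05,.02,.13)
        zt=np.percentile(q[:,2],97); t=q[q[:,2]>zt-.008]
        (x,y),r=cv2.minEnclosingCircle(t[:,:2].astype(np.float32)*1000)
        print(n,nm,c.round(3),'ztop',zt.round(4),'circ',round(x,1),round(y,1),round(r,1),'med',(np.median(t,0)*1000).round(1),len(t))
for n,(u,v),zr in(('rack',(300,158),(.003,.03)),('handle',(273,157),(.03,.09)),('caddyall',(174,155),(.028,.06)),('caddyfloor',(174,155),(-.005,.012))):
    c=T['W'][v,u]
    for nm,D in(('top',T),('scene',S)):
        q=seg(D['W'],c,.16 if n!='handle' else .05,*zr)
        if n=='rack': q=q[(q[:,1]<T['W'][158,235][1])]
        if n.startswith('caddy'): q=q[(q[:,0]<c[0]+.08)&(q[:,1]>T['W'][158,233][1])&(q[:,0]>c[0]-.085)]
        if len(q)<5: print(n,nm,len(q)); continue
        rc=cv2.minAreaRect(q[:,:2].astype(np.float32)*1000)
        print(n,nm,c.round(3),'z',np.percentile(q[:,2],[2,50,98]).round(4),np.round(rc[0],1),np.round(rc[1],1),round(rc[2],2),len(q))
w=T['W']; 
for u,v in((60,300),(190,250),(240,230),(350,230)): print('bench',w[v,u].round(4))
print('rack plate z',[w[v,u].round(4) for u,v in((250,145),(312,147),(310,175),(250,173))])
```

```text
large top [ 0.513 -0.378  0.103] ztop 0.1027 circ 515.8 -383.6 21.6 med [ 515.8 -383.5   99.2] 229
large scene [ 0.513 -0.378  0.103] ztop 0.1001 circ 519.4 -382.1 22.2 med [ 521.9 -381.9   98.6] 244
med top [0.348 0.279 0.087] ztop 0.0903 circ 348.3 286.7 17.5 med [347.6 286.4  86.7] 151
med scene [0.348 0.279 0.087] ztop 0.0877 circ 351.8 288.0 17.3 med [354.7 286.9  86. ] 113
small top [0.445 0.109 0.074] ztop 0.0756 circ 446.3 114.6 13.1 med [447.3 115.2  73.1] 79
small scene [0.445 0.109 0.074] ztop 0.0738 circ 449.6 117.2 14.2 med [451.6 116.3  72.1] 85
drop top [ 0.444 -0.134  0.073] ztop 0.0901 circ 448.7 -132.0 4.0 med [ 447.8 -130.7   88.8] 9
drop scene [ 0.444 -0.134  0.073] ztop 0.0878 circ 453.3 -130.7 4.0 med [ 453.  -131.3   87.8] 15
open top [ 0.371 -0.26   0.005] ztop 0.087 circ 371.7 -252.3 15.5 med [ 371.9 -252.8   84.7] 46
open scene [ 0.371 -0.26   0.005] ztop 0.0847 circ 373.9 -251.5 16.3 med [ 374.7 -251.2   81.9] 73
rack top [ 0.631 -0.207 -0.004] z [0.0031 0.0053 0.022 ] [ 631.8 -205.5] [314.4 305.2] 57.49 2035
rack scene [ 0.631 -0.207 -0.004] z [0.0031 0.00
[... 230 characters left out ...]
 49.5] 85.37 152
caddyall top [0.632 0.14  0.003] z [0.029  0.0377 0.0464] [627.8 138.8] [121.3 250.1] 10.14 1023
caddyall scene [0.632 0.14  0.003] z [0.0286 0.0351 0.0448] [630.  139.6] [123.2 250.8] 10.28 1811
caddyfloor top [0.632 0.14  0.003] z [-0.0043  0.0011  0.0083] [629.7 140.1] [318.7 164.9] 90.0 4685
caddyfloor scene [0.632 0.14  0.003] z [-0.0031  0.0009  0.0101] [629.7 140.2] [318.7 164.9] 89.98 5388
bench [ 0.2394  0.4239 -0.0005]
bench [0.3741 0.0877 0.0038]
bench [ 0.4297 -0.0445 -0.0029]
bench [ 0.4337 -0.342   0.0006]
rack plate z [array([ 0.6643, -0.0681,  0.0024]), array([ 0.6605, -0.239 ,  0.0071]), array([ 0.5831, -0.234 ,  0.0013]), array([ 0.5859, -0.0692,  0.0012])]
```

```bash
cat >> h.py <<'E'
def go(pos,yaw,tilt=0,tiltref=None):
    """turn(deg, tool) & shift(cm, tool) from measured pose to TCP pos, tool-x yaw(deg), then turn 'tilt' deg about tool y"""
    s=env.get_state(); r0=rot(s['orientation']); a=np.radians(yaw)
    x=np.array([np.cos(a),np.sin(a),0]); z=np.array([0,0,-1.]); 
    r1=R.from_matrix(np.stack([x,np.cross(z,x),z],1))*R.from_euler('y',tilt,degrees=True)
    t=(r0.inv()*r1).as_rotvec(degrees=True); d=r0.inv().apply(np.array(pos)-s['tcp_pos'])*100
    print('turn',t.round(2),'shift cm',d.round(2)); return t,d
def st():
    s=env.get_state(); r=rot(s['orientation']).as_matrix()
    print('t',round(s['clock'],2),'tcp',s['tcp_pos'].round(4),'x',r[:,0].round(3),'z',r[:,2].round(3),'F',np.round(s['wrist_force'],1),'gap',round(s['finger_gap'],4),'grip',round(s['grip_force'],1),'j6',s['joint_pos'].round(2)[5])
E
python3 - <<'E'
from h import *
for n in('top','scene'):
    D=np.load(f'/tmp/{n}0.npz'); W=D['W'];p=D['p']
    g=p.min(2)
    m=(abs(W[...,0]-.628)<.08)&(abs(W[...,1]+.147)<.13)&(W[...,2]<.02)&(g>140)
    q=W[m]; rc=cv2.minAreaRect(q[:,:2].astype(np.float32)*1000); print(n,np.round(rc[0],1),np.round(rc[1],1),rc[2],m.sum(),np.median(q[:,2]))
go([.6285,-.126,.15],175.6)
E
```

```text
top [ 628.1 -149.4] [205.5 104.9] 85.37435150146484 1639 0.005191764071660776
scene [ 628. -147.] [160.  259.9] 0.003668094053864479 6076 -4.3736242010206094e-05
turn [-1.0000e-02 -1.3000e-01 -1.5928e+02] shift cm [ 56.77 -27.69   8.11]
```

>>> {"op": "carry_out", "data": {
  "steps": [
    [[0, 0, -10], [3.5, -1.7, 0], 0],
    [[0, 0, -20], [7, -3.4, 0], 0],
    [[0, 0, -30], [10.5, -5.1, 0], 0],
    [[0, 0, -40], [14, -6.8, 0], 0],
    [[0, 0, -50], [17.5, -8.6, 0], 0],
    [[0, 0, -60], [21, -10.3, 0], 0],
    [[0, 0, -70], [24.5, -12, 0], 0],
    [[0, 0, -80], [28, -13.7, 0], 0]
  ],
  "force": 50
}}

```text
clock: 1.1
tcp_pos: [0.3924, -0.3405, 0.2309]
orientation: [-0.0, 0.665, 0.747, 0.0]
wrist_force: [0.1, -0.4, -0.9]
finger_gap: 0.0852
grip_force: 0.0
```

```bash
python3 -c "
from h import *
st();go([.6285,-.126,.13],175.6)"
```

```text
t 1.1 tcp [ 0.3924 -0.3405  0.2309] x [-0.116  0.993  0.001] z [-0.     0.001 -1.   ] F [ 0.1 -0.4 -0.9] gap 0.0852 grip 0.0 j6 0.59
turn [ 0.000e+00 -4.000e-02 -7.895e+01] shift cm [18.57 25.93 10.09]
```

>>> {"op": "carry_out", "data": {
  "steps": [
    [[0, 0, -10.5], [2.5, 3.5, 1], 0],
    [[0, 0, -21], [5, 7, 2.5], 0],
    [[0, 0, -31], [7.5, 10.4, 4], 0],
    [[0, 0, -42], [10, 14, 5.5], 0],
    [[0, 0, -52], [12.5, 17.4, 7], 0],
    [[0, 0, -62], [15, 21, 8.5], 0],
    [[0, 0, -72], [17.5, 24.4, 10], 0],
    [[0, 0, -79], [18.6, 25.9, 10.1], 0]
  ]
}}

```text
clock: 2.1
tcp_pos: [0.6289, -0.1261, 0.1279]
orientation: [-0.002, 0.038, 0.999, 0.001]
wrist_force: [-0.8, -1.4, -0.1]
finger_gap: 0.0851
grip_force: 0.0
```

Run:
```python
from h import *
p,d,W=cloud('scene'); save('s1.png',p)
st();go([.6285,-.126,.034],175.5)
```

```text
t 2.15 tcp [ 0.6302 -0.1252  0.1283] x [-0.997  0.071  0.002] z [-0.001  0.002 -1.   ] F [ 1.1 -0.2  0.1] gap 0.085 grip 0.0 j6 -0.25
turn [ 0.09 -0.09  0.43] shift cm [ 0.15 -0.1   9.43]
```

View pics/s1.png

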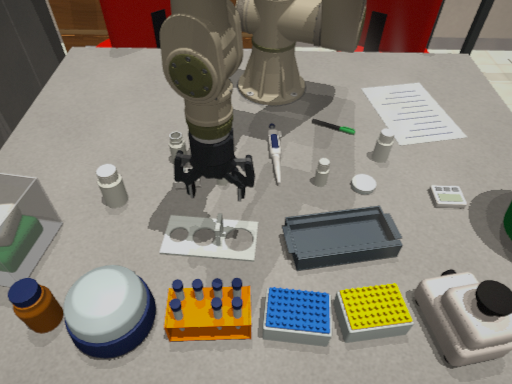

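The gripper at px (215,180) is straddling the handle at (222,228), so I'll descend and grip.

>>> {"op": "carry_out", "data": {
  "steps": [
    [[0, 0, 0.4], [0.1, -0.1, 3], 0],
    [[0, 0, 0.4], [0.1, -0.1, 6], 0],
    [[0, 0, 0.4], [0.1, -0.1, 9.4], 0],
    [[0, 0, 0.4], [0.1, -0.1, 9.4], 120],
    [[0, 0, 0.4], [0.1, -0.1, 9.4], 255],
    [[0, 0, 0.4], [0.1, -0.1, 9.4], 255],
    [[0, 0, 0.4], [0.1, -0.1, 9.4], 255],
    [[0, 0, 0.4], [0.1, -0.1, 9.4], 255]
  ],
  "force": 60
}}

```text
clock: 3.15
tcp_pos: [0.6287, -0.1296, 0.0379]
orientation: [0.001, 0.044, 0.999, -0.0]
wrist_force: [0.2, -0.2, 6.6]
finger_gap: 0.009
grip_force: 60.9
```

```bash
python3 -c "
from h import *
st()"
```

```text
t 3.15 tcp [ 0.6287 -0.1296  0.0379] x [-0.996  0.089 -0.003] z [ 0.003 -0.001 -1.   ] F [ 0.2 -0.2  6.6] gap 0.009 grip 60.9 j6 -0.24
```

>>> {"op": "carry_out", "data": {
  "steps": [
    [[0, 0, 0], [0, 0, -1], 255],
    [[0, 0, 0], [0, 0, -2], 255],
    [[0, 0, 0], [0, 0, -4], 255],
    [[0, 0, 0], [0, 0, -6], 255],
    [[0, 0, 0], [0, 0, -8], 255],
    [[0, 0, 0], [0, 0, -9], 255],
    [[0, 0, 0], [0, 0, -9], 255],
    [[0, 0, 0], [0, 0, -9], 255]
  ]
}}

```text
clock: 4.15
tcp_pos: [0.6271, -0.1291, 0.1254]
orientation: [-0.001, 0.044, 0.999, 0.0]
wrist_force: [0.2, 0.1, -2.0]
finger_gap: 0.0089
grip_force: 59.8
```

Run:
```python
from h import *
st()
for n in('scene','top'):
    p,d,W=cloud(n); save(n+'2.png',p)
    m=(abs(W[...,0]-.628)<.09)&(abs(W[...,1]+.147)<.14)&(W[...,2]>.07)&(W[...,2]<.12)&(p.min(2)>110)
    q=W[m]; 
    A=np.c_[q[:,:2]-[.628,-.147],np.ones(len(q))]; k=np.ones(len(q),bool)
    for _ in range(8):
        f=np.linalg.lstsq(A[k],q[k,2],rcond=None)[0]; k=abs(A@f-q[:,2])<.005
    rc=cv2.minAreaRect(q[k][:,:2].astype(np.float32)*1000)
    print(n,m.sum(),k.sum(),'slopes deg',np.degrees(f[:2]).round(2),'z',f[2].round(4),np.round(rc[0],1),np.round(rc[1],1),rc[2])
st()
```

```text
t 4.15 tcp [ 0.6271 -0.1291  0.1254] x [-0.996  0.089  0.001] z [-0.001  0.    -1.   ] F [ 0.2  0.1 -2. ] gap 0.0089 grip 59.8 j6 -0.24
scene 2481 2439 slopes deg [-0.15 -0.01] z 0.0923 [ 625.3 -149.3] [204.9 106.8] 85.08639526367188
top 456 438 slopes deg [0.02 0.89] z 0.0938 [ 618.2 -228.1] [ 46.7 101.4] 83.79261779785156
t 4.25 tcp [ 0.627  -0.1291  0.1252] x [-0.996  0.089  0.002] z [-0.002  0.001 -1.   ] F [ 0.   0.  -1.6] gap 0.009 grip 59.8 j6 -0.24
```

View pics/scene2.png

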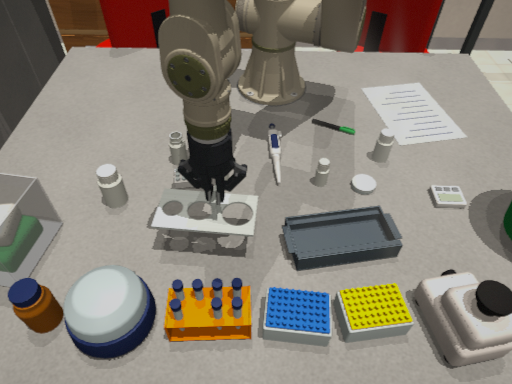

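The rack is held flat; in the scene view its plate is at px (205,212), and the measured offsets match the tool. Next I'll bring it tilted above the caddy.

```bash
cat >> h.py <<'E'
CAD=np.array([.6295,.1394,0]); CY=10.2
def caddy(p): return CAD+R.from_euler('z',CY,degrees=True).apply(p)
def rackgo(xb,zb,tilt,y=0,hz=.0379):
    """back-bottom edge at caddy (xb,zb) m"""
    r=R.from_euler('y',tilt,degrees=True)
    o=np.array([xb,y,zb])-r.apply([.052,0,0]); tcp=caddy(o+r.apply([0,.021,hz]))
    print('tcp',tcp.round(4)); return go(tcp,180+CY,tilt)
def rackst(hz=.0379):
    s=env.get_state(); rt=rot(s['orientation']).as_matrix(); M=np.stack([-rt[:,0],rt[:,1],-rt[:,2]],1)
    C=R.from_euler('z',CY,degrees=True).as_matrix()
    o=C.T@(s['tcp_pos']-M@[0,.021,hz]-CAD); b=o+C.T@M@[.052,0,0]; f=o-C.T@M@[.052,0,0]
    print('rack o mm',(o*1e3).round(1),'back',(b*1e3).round(1),'front',(f*1e3).round(1)); st()
E
python3 -c "
from h import *
rackgo(.036,.085,12)"
```

```text
tcp [0.6189 0.1588 0.1329]
turn [  1.63  11.83 -15.22] shift cm [ 3.36 28.61 -0.75]
```

>>> {"op": "carry_out", "data": {
  "steps": [
    [[0, 0, 0], [0, 1.5, -1], 255],
    [[0, 0, -2], [0.5, 6, -2], 255],
    [[0.2, 2, -4], [1, 11, -2], 255],
    [[0.5, 4, -7], [1.6, 16, -2], 255],
    [[0.9, 7, -10], [2.2, 21, -2], 255],
    [[1.3, 9.5, -13], [2.8, 25, -2], 255],
    [[1.6, 11.8, -15.2], [3.4, 27.6, -1.5], 255],
    [[1.6, 11.8, -15.2], [3.4, 28.6, -0.8], 255]
  ]
}}

```text
clock: 5.25
tcp_pos: [0.6192, 0.1614, 0.1338]
orientation: [-0.103, -0.09, 0.991, -0.009]
wrist_force: [-0.2, -0.3, -1.1]
finger_gap: 0.0089
grip_force: 59.8
```

>>> {"op": "carry_out", "data": {
  "steps": [
    [[0, 0, 0], [0, 0, 0], 255],
    [[0, 0, 0], [0, 0, 0], 255],
    [[0, 0, 0], [0, 0, 0], 255],
    [[0, 0, 0], [0, 0, 0], 255],
    [[0, 0, 0], [0, 0, 0], 255],
    [[0, 0, 0], [0, 0, 0], 255],
    [[0, 0, 0], [0, 0, 0], 255],
    [[0, 0, 0], [0, 0, 0], 255]
  ]
}}

```text
clock: 6.25
tcp_pos: [0.6191, 0.1587, 0.1342]
orientation: [-0.103, -0.088, 0.991, -0.009]
wrist_force: [-0.1, 0.6, -2.3]
finger_gap: 0.0086
grip_force: 59.8
```

Run:
```python
from h import *
rackst()
for n in ('scene','top'):
    p,d,W=cloud(n); 
    if n=='scene': save('s3.png',cv2.resize(p[150:300,230:450],None,fx=3,fy=3,interpolation=cv2.INTER_CUBIC))
    Q=R.from_euler('z',-CY,degrees=True).apply(W.reshape(-1,3)-CAD)
    q=Q[(abs(Q[:,0])<.08)&(abs(Q[:,1])<.13)&(Q[:,2]>.06)&(Q[:,2]<.135)&(p.reshape(-1,3).min(1)>110)]
    A=np.c_[q[:,:2],np.ones(len(q))]; k=abs(q[:,2]-(.105-.21*q[:,0]))<.03
    for _ in range(10):
        f=np.linalg.lstsq(A[k],q[k,2],rcond=None)[0]; k=abs(A@f-q[:,2])<.004
    g=q[k]; rc=cv2.minAreaRect(g[:,:2].astype(np.float32)*1000)
    print(n,k.sum(),'atan',np.degrees(np.arctan(f[:2])).round(2),'z at x=.037',(f[2]+.037*f[0]).round(4),'x',np.percentile(g[:,0],[.5,99.5]).round(4),'y',np.percentile(g[:,1],[.5,99.5]).round(4),np.round(rc[0],1),np.round(rc[1],1),rc[2])
    # caddy end walls/grips in caddy frame
    c=Q[(abs(Q[:,0])<.09)&(abs(Q[:,1])<.14)&(Q[:,2]>.028)&(Q[:,2]<.05)]
    rc=cv2.minAreaRect(c[:,:2].astype(np.float32)*1000); print('  caddy',np.round(rc[0],1),np.round(rc[1],1),rc[2])
rackgo(.036,.028,12)
```

```text
rack o mm [-14.6  -0.2  97.1] back [36.3 -0.2 86.4] front [-65.5  -0.2 107.8]
t 6.25 tcp [0.6191 0.1587 0.1342] x [-0.963 -0.173  0.206] z [-0.202 -0.037 -0.979] F [-0.1  0.6 -2.3] gap 0.0086 grip 59.8 j6 -0.05
scene 2436 atan [-1.193e+01 -1.000e-02] z at x=.037 0.0913 x [-0.0632  0.038 ] y [-0.1013  0.102 ] [-12.8   0.9] [104.6 205.6] 0.1963789165019989
  caddy [ 0.8 -0.1] [250.4 123. ] 89.81184387207031
top 876 atan [-12.11  -0.08] z at x=.037 0.0906 x [-0.0651  0.034 ] y [-0.1002  0.0591] [-15.2 -19.7] [ 98.4 164.4] 1.5914665460586548
  caddy [ -1.4 -24.3] [121.9 202. ] 0.027615059167146683
tcp [0.6189 0.1588 0.0759]
turn [-0.02  0.12 -0.03] shift cm [-1.18  0.02  5.71]
```

View pics/s3.png

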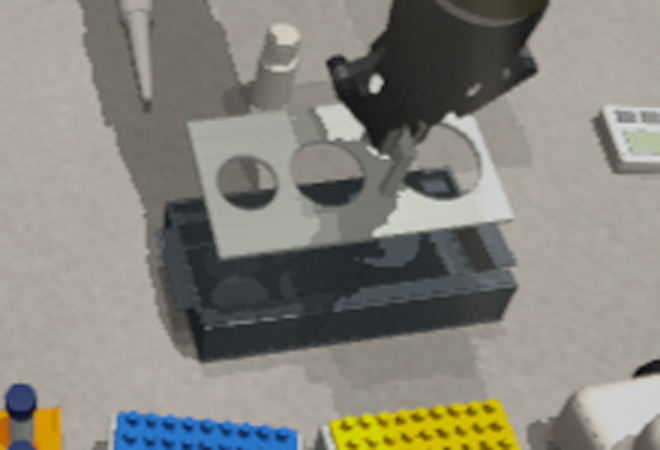

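The rack is tilted 12° with its back edge in front of the lip, plate centred near px (355,180) in the crop. I'll lower it, then check before tucking the edge in.

>>> {"op": "carry_out", "data": {
  "steps": [
    [[0, 0.1, 0], [-0.2, 0, 1], 255],
    [[0, 0.1, 0], [-0.4, 0, 2], 255],
    [[0, 0.1, 0], [-0.6, 0, 3], 255],
    [[0, 0.1, 0], [-0.8, 0, 4], 255],
    [[0, 0.1, 0], [-1, 0, 4.8], 255],
    [[0, 0.1, 0], [-1.1, 0, 5.4], 255],
    [[0, 0.1, 0], [-1.2, 0, 5.7], 255],
    [[0, 0.1, 0], [-1.2, 0, 5.7], 255]
  ]
}}

```text
clock: 7.35
tcp_pos: [0.6191, 0.1585, 0.0759]
orientation: [-0.104, -0.088, 0.991, -0.009]
wrist_force: [-1.1, -0.3, -1.8]
finger_gap: 0.0088
grip_force: 59.8
```

```bash
python3 -c "
from h import *
rackst();rackgo(.0525,.028,12)"
```

```text
rack o mm [-14.7  -0.3  38.9] back [36.2 -0.4 28.1] front [-65.5  -0.3  49.7]
t 7.35 tcp [0.6191 0.1585 0.0759] x [-0.963 -0.173  0.208] z [-0.204 -0.037 -0.978] F [-1.1 -0.3 -1.8] gap 0.0088 grip 59.8 j6 -0.05
tcp [0.6351 0.1618 0.0759]
turn [-0.02  0.02 -0.03] shift cm [-1.6   0.03 -0.33]
```

>>> {"op": "carry_out", "data": {
  "steps": [
    [[0, 0, 0], [-0.3, 0, -0.06], 255],
    [[0, 0, 0], [-0.6, 0, -0.12], 255],
    [[0, 0, 0], [-0.9, 0, -0.18], 255],
    [[0, 0, 0], [-1.2, 0, -0.25], 255],
    [[0, 0, 0], [-1.4, 0, -0.3], 255],
    [[0, 0, 0], [-1.6, 0, -0.33], 255],
    [[0, 0, 0], [-1.6, 0, -0.33], 255],
    [[0, 0, 0], [-1.6, 0, -0.33], 255]
  ]
}}

```text
clock: 8.35
tcp_pos: [0.6351, 0.1615, 0.0759]
orientation: [-0.104, -0.088, 0.991, -0.009]
wrist_force: [-0.5, 0.1, -1.2]
finger_gap: 0.0088
grip_force: 59.8
```

```bash
python3 -c "
from h import *
rackst();rackgo(.0525,.026,8);rackgo(.0525,.026,4);rackgo(.0525,.025,0)"
```

```text
rack o mm [ 1.6 -0.3 38.8] back [52.4 -0.3 28. ] front [-49.3  -0.3  49.6]
t 8.35 tcp [0.6351 0.1615 0.0759] x [-0.963 -0.173  0.208] z [-0.204 -0.037 -0.978] F [-0.5  0.1 -1.2] gap 0.0088 grip 59.8 j6 -0.05
tcp [0.632  0.1612 0.0708]
turn [-0.02 -3.98 -0.03] shift cm [0.2  0.03 0.57]
tcp [0.629  0.1606 0.0674]
turn [-0.02 -7.98 -0.03] shift cm [0.43 0.03 0.96]
tcp [0.6263 0.1602 0.0629]
turn [ -0.02 -11.98  -0.03] shift cm [0.61 0.03 1.46]
```

>>> {"op": "carry_out", "data": {
  "steps": [
    [[0, -2, 0], [0.1, 0, 0.28], 255],
    [[0, -4, 0], [0.2, 0, 0.57], 255],
    [[0, -6, 0], [0.3, 0, 0.77], 255],
    [[0, -8, 0], [0.43, 0, 0.96], 255],
    [[0, -10, 0], [0.52, 0, 1.2], 255],
    [[0, -12, 0], [0.6, 0, 1.4], 255],
    [[0, -12, 0], [0.6, 0, 1.46], 255],
    [[0, -12, 0], [0.6, 0, 1.46], 255]
  ]
}}

```text
clock: 9.35
tcp_pos: [0.6265, 0.1599, 0.0631]
orientation: [0.0, -0.089, 0.996, -0.0]
wrist_force: [-0.1, -0.3, -2.0]
finger_gap: 0.009
grip_force: 59.8
```

```bash
python3 -c "
from h import *
rackst();rackgo(.0525,.0238,0)"
```

```text
rack o mm [ 0.7 -0.3 25.2] back [52.7 -0.4 25.2] front [-51.3  -0.3  25.2]
t 9.35 tcp [0.6265 0.1599 0.0631] x [-0.984 -0.177 -0.   ] z [ 0. -0. -1.] F [-0.1 -0.3 -2. ] gap 0.009 grip 59.8 j6 -0.05
tcp [0.6263 0.1602 0.0617]
turn [-0.03  0.01 -0.03] shift cm [0.02 0.03 0.14]
```

>>> {"op": "carry_out", "data": {
  "steps": [
    [[0, 0, 0], [0, 0, 0.08], 255],
    [[0, 0, 0], [0, 0, 0.16], 255],
    [[0, 0, 0], [0, 0, 0.18], 255],
    [[0, 0, 0], [0, 0, 0.18], 200],
    [[0, 0, 0], [0, 0, 0.18], 100],
    [[0, 0, 0], [0, 0, 0.18], 0],
    [[0, 0, 0], [0, 0, 0.1], 0],
    [[0, 0, 0], [0, 0, 0], 0]
  ]
}}

```text
clock: 10.35
tcp_pos: [0.6264, 0.1599, 0.0628]
orientation: [0.0, -0.089, 0.996, -0.0]
wrist_force: [0.3, -1.0, 0.8]
finger_gap: 0.0852
grip_force: 0.0
```

>>> {"op": "carry_out", "data": {
  "steps": [
    [[0, 0, 0], [0, 0, -1], 0],
    [[0, 0, 0], [0, 0, -3], 0],
    [[0, 0, 0], [0, 0, -6], 0],
    [[0, 0, 0], [0, 0, -10], 0],
    [[0, 0, 0], [5, 0, -14], 0],
    [[0, 0, 0], [10, 0, -14], 0],
    [[0, 0, 0], [14, 0, -14], 0],
    [[0, 0, 0], [16, 0, -14], 0]
  ]
}}

```text
clock: 11.35
tcp_pos: [0.4669, 0.1315, 0.204]
orientation: [0.001, -0.089, 0.996, -0.0]
wrist_force: [0.2, 0.6, -0.3]
finger_gap: 0.0855
grip_force: 0.0
```

Run:
```python
from h import *
st()
p,d,W=cloud('scene'); save('s4.png',cv2.resize(p[100:320,130:490],None,fx=2,fy=2,interpolation=cv2.INTER_CUBIC))
Q=R.from_euler('z',-CY,degrees=True).apply(W.reshape(-1,3)-CAD)
q=Q[(abs(Q[:,0])<.06)&(abs(Q[:,1])<.115)&(Q[:,2]>.02)&(Q[:,2]<.04)&(p.reshape(-1,3).min(1)>110)]
f=np.linalg.lstsq(np.c_[q[:,:2],np.ones(len(q))],q[:,2],rcond=None)[0]
rc=cv2.minAreaRect(q[:,:2].astype(np.float32)*1000)
print(len(q),'slope deg',np.degrees(f[:2]),'ztop',f[2],np.round(rc[0],1),np.round(rc[1],1),rc[2])
hd=Q[(abs(Q[:,0])<.06)&(abs(Q[:,1]-.02)<.03)&(Q[:,2]>.06)&(Q[:,2]<.095)]; print(len(hd),np.round(cv2.minAreaRect(hd[:,:2].astype(np.float32)*1000),1) if 0 else cv2.minAreaRect(hd[:,:2].astype(np.float32)*1000))
```

```text
t 11.35 tcp [0.4669 0.1315 0.204 ] x [-0.984 -0.177 -0.001] z [ 0.001 -0.    -1.   ] F [ 0.2  0.6 -0.3] gap 0.0855 grip 0.0 j6 -0.07
1741 slope deg [0.52107397 0.02494992] ztop 0.028887150564777517 [-7.8  4.5] [213.2 102.7] 89.9113998413086
191 ((3.1293888092041016, 20.595155715942383), (47.655494689941406, 10.46686840057373), 0.23274485766887665)
```

View pics/s4.png

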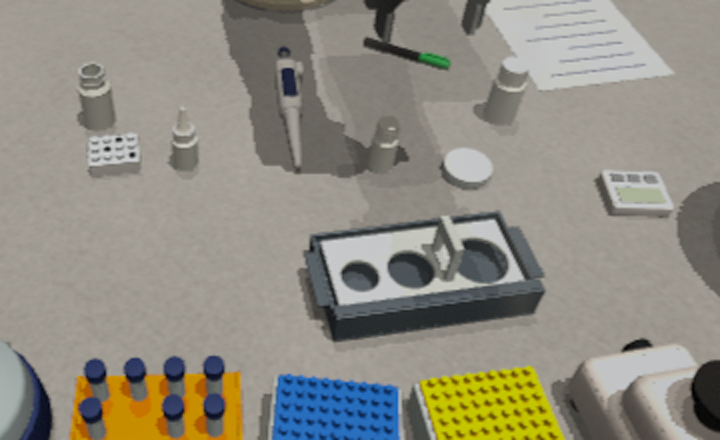

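The rack is home and flat: in the crop it sits in the caddy at px (425,265), with the handle at (447,245). All five bottles are untouched. Next is the small bottle, keeping tool yaw 100.2° so the fingers close along the caddy's x and clear the handle.

```bash
python3 -c "
from h import *
go([.448,.116,.14],100.2)"
```

```text
turn [-5.000e-02 -0.000e+00  8.999e+01] shift cm [ 1.95 -1.2   6.4 ]
```

>>> {"op": "carry_out", "data": {
  "steps": [
    [[0, 0, 10.6], [0.2, -0.1, 0], 0],
    [[0, 0, 21], [0.5, -0.3, 0], 0],
    [[0, 0, 31.5], [0.8, -0.5, 0], 0],
    [[0, 0, 42], [1, -0.6, 0], 0],
    [[0, 0, 52.5], [1.3, -0.8, 2], 0],
    [[0, 0, 63], [1.6, -1, 4], 0],
    [[0, 0, 73.5], [1.9, -1.2, 5], 0],
    [[0, 0, 84], [1.95, -1.2, 6.4], 0]
  ]
}}

```text
clock: 12.4
tcp_pos: [0.4527, 0.1164, 0.1392]
orientation: [0.001, 0.603, 0.798, 0.001]
wrist_force: [0.3, -0.2, -0.0]
finger_gap: 0.0857
grip_force: 0.0
```

```bash
python3 -c "
from h import *
go([.448,.116,.0535],100.2)"
```

```text
turn [0.11 0.04 5.61] shift cm [ 0.1  -0.48  8.57]
```

>>> {"op": "carry_out", "data": {
  "steps": [
    [[0, 0, 5.6], [0, -0.1, 1], 0],
    [[0, 0, 5.6], [0, -0.2, 2], 0],
    [[0, 0, 5.6], [0, -0.2, 3], 0],
    [[0, 0, 5.6], [0, -0.2, 4], 0],
    [[0, 0, 5.6], [0, -0.2, 4], 0],
    [[0, 0, 5.6], [0, -0.2, 4], 0],
    [[0, 0, 5.6], [0, -0.2, 4], 0],
    [[0, 0, 5.6], [0, -0.2, 4], 0]
  ]
}}

```text
clock: 13.4
tcp_pos: [0.4503, 0.1158, 0.0991]
orientation: [0.001, 0.639, 0.769, 0.0]
wrist_force: [-0.7, -0.6, 0.3]
finger_gap: 0.0854
grip_force: 0.0
```

```bash
python3 -c "
from h import *
st();go([.448,.116,.0535],100.2)"
```

```text
t 13.4 tcp [0.4503 0.1158 0.0991] x [-0.184  0.983 -0.001] z [ 0.001 -0.    -1.   ] F [-0.7 -0.6  0.3] gap 0.0854 grip 0.0 j6 1.47
turn [0.07 0.03 0.38] shift cm [ 0.06 -0.23  4.56]
```

>>> {"op": "carry_out", "data": {
  "steps": [
    [[0, 0, 0.4], [0, -0.2, 1.5], 0],
    [[0, 0, 0.4], [0, -0.2, 3], 0],
    [[0, 0, 0.4], [0, -0.2, 4.5], 0],
    [[0, 0, 0.4], [0, -0.2, 4.5], 60],
    [[0, 0, 0.4], [0, -0.2, 4.5], 130],
    [[0, 0, 0.4], [0, -0.2, 4.5], 255],
    [[0, 0, 0.4], [0, -0.2, 4.5], 255],
    [[0, 0, 0.4], [0, -0.2, 4.5], 255]
  ],
  "force": 35
}}

```text
clock: 14.4
tcp_pos: [0.4486, 0.1155, 0.0546]
orientation: [0.001, 0.642, 0.767, 0.001]
wrist_force: [-1.0, 0.0, 6.0]
finger_gap: 0.0245
grip_force: 34.3
```

>>> {"op": "carry_out", "data": {
  "steps": [
    [[0, 0, 0], [0, 0, 0], 255],
    [[0, 0, 0], [0, 0, -0.5], 255],
    [[0, 0, 0], [0, 0, -1], 255],
    [[0, 0, 0], [0, 0, -1.5], 255],
    [[0, 0, 0], [0, 0, -2], 255],
    [[0, 0, 0], [0, 0, -2.5], 255],
    [[0, 0, 0], [0, 0, -3], 255],
    [[0, 0, 0], [0, 0, -3], 255]
  ]
}}

```text
clock: 15.4
tcp_pos: [0.4484, 0.1155, 0.0843]
orientation: [0.001, 0.642, 0.767, 0.0]
wrist_force: [-0.7, 0.3, 0.1]
finger_gap: 0.0243
grip_force: 34.3
```

Run:
```python
from h import *
st()
p,d,W=cloud('scene'); save('s5.png',cv2.resize(p[60:260,240:460],None,fx=3,fy=3,interpolation=cv2.INTER_CUBIC))
```

```text
t 15.4 tcp [0.4484 0.1155 0.0843] x [-0.177  0.984 -0.001] z [ 0.001 -0.    -1.   ] F [-0.7  0.3  0.1] gap 0.0243 grip 34.3 j6 1.47
```

View pics/s5.png

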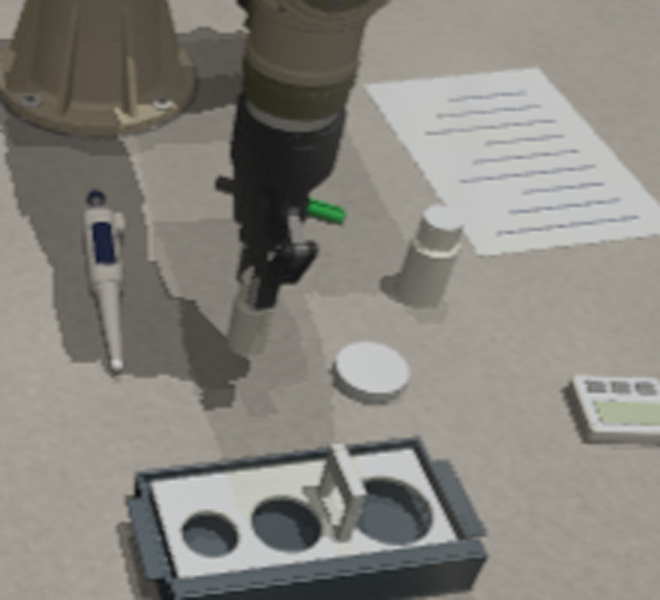

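The small bottle hangs upright in the fingers at crop px (250,325).

```bash
python3 -c "
from h import *
t=caddy([.001,-.0713,0]);print(t)
go([t[0],t[1],.125],100.2)"
```

```text
[0.64311034 0.06940394 0.        ]
turn [ 0.05  0.03 -0.03] shift cm [-7.98 18.38 -4.08]
```

>>> {"op": "carry_out", "data": {
  "steps": [
    [[0, 0, 0], [0, 0.5, -2], 255],
    [[0, 0, 0], [-0.7, 2, -4.1], 255],
    [[0, 0, 0], [-2, 5, -4.1], 255],
    [[0, 0, 0], [-3.6, 8.5, -4.1], 255],
    [[0, 0, 0], [-5.2, 12, -4.1], 255],
    [[0, 0, 0], [-6.6, 15, -4.1], 255],
    [[0, 0, 0], [-7.6, 17.4, -4.1], 255],
    [[0, 0, 0], [-8, 18.4, -4.1], 255]
  ]
}}

```text
clock: 16.45
tcp_pos: [0.6441, 0.0688, 0.1241]
orientation: [0.0, 0.642, 0.767, -0.0]
wrist_force: [-1.0, -0.1, -0.7]
finger_gap: 0.0246
grip_force: 34.4
```

>>> {"op": "carry_out", "data": {
  "steps": [
    [[0, 0, 0], [0, 0, 0], 255],
    [[0, 0, 0], [0, 0, 0.2], 255],
    [[0, 0, 0], [0, 0, 0.5], 255],
    [[0, 0, 0], [0, 0, 1], 255],
    [[0, 0, 0], [0, 0, 1.5], 255],
    [[0, 0, 0], [0, 0, 2], 255],
    [[0, 0, 0], [0, 0, 2], 255],
    [[0, 0, 0], [0, 0, 2], 255]
  ]
}}

```text
clock: 17.45
tcp_pos: [0.6433, 0.0692, 0.105]
orientation: [0.0, 0.642, 0.767, 0.0]
wrist_force: [-0.4, -0.5, 0.1]
finger_gap: 0.0246
grip_force: 34.5
```

Run:
```python
from h import *
st();t=caddy([.001,-.0713,0]);go([t[0],t[1],.0595],100.2)
p,d,W=cloud('scene'); save('s6.png',cv2.resize(p[120:290,240:440],None,fx=3,fy=3,interpolation=cv2.INTER_CUBIC))
```

```text
t 17.45 tcp [0.6433 0.0692 0.105 ] x [-0.177  0.984 -0.   ] z [ 0.001 -0.    -1.   ] F [-0.4 -0.5  0.1] gap 0.0246 grip 34.5 j6 1.38
turn [ 0.03  0.02 -0.03] shift cm [ 0.02 -0.02  4.55]
```

View pics/s6.png

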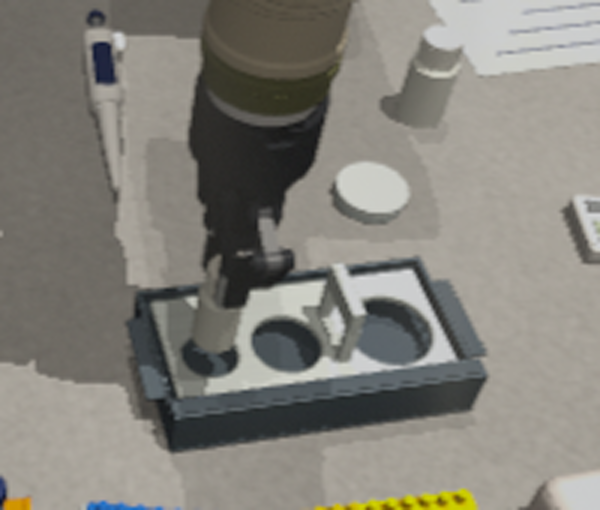

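The bottle at crop px (212,320) is centred over the small hole at (212,355), so I'll lower it.

>>> {"op": "carry_out", "data": {
  "steps": [
    [[0, 0, 0], [0, 0, 0.7], 255],
    [[0, 0, 0], [0, 0, 1.4], 255],
    [[0, 0, 0], [0, 0, 2.1], 255],
    [[0, 0, 0], [0, 0, 2.8], 255],
    [[0, 0, 0], [0, 0, 3.5], 255],
    [[0, 0, 0], [0, 0, 4.1], 255],
    [[0, 0, 0], [0, 0, 4.6], 255],
    [[0, 0, 0], [0, 0, 4.6], 255]
  ]
}}

```text
clock: 18.5
tcp_pos: [0.6434, 0.0692, 0.0589]
orientation: [0.0, 0.642, 0.767, 0.0]
wrist_force: [-0.3, -0.1, -0.7]
finger_gap: 0.0245
grip_force: 34.5
```

>>> {"op": "carry_out", "data": {
  "steps": [
    [[0, 0, 0], [0, 0, 0.05], 255],
    [[0, 0, 0], [0, 0, 0.05], 140],
    [[0, 0, 0], [0, 0, 0.05], 80],
    [[0, 0, 0], [0, 0, 0.05], 60],
    [[0, 0, 0], [0, 0, 0.05], 60],
    [[0, 0, 0], [0, 0, -1], 60],
    [[0, 0, 0], [0, 0, -3], 40],
    [[0, 0, 0], [0, 0, -6], 0]
  ]
}}

```text
clock: 19.5
tcp_pos: [0.6426, 0.0692, 0.1194]
orientation: [-0.0, 0.642, 0.767, -0.0]
wrist_force: [0.2, -0.1, 0.3]
finger_gap: 0.0851
grip_force: 0.0
```

```bash
python3 -c "
from h import *
st();go([.350,.2873,.125],100.2)"
```

```text
t 19.5 tcp [0.6426 0.0692 0.1194] x [-0.177  0.984 -0.   ] z [-0.001 -0.    -1.   ] F [ 0.2 -0.1  0.3] gap 0.0851 grip 0.0 j6 1.38
turn [-0.06  0.01 -0.03] shift cm [ 26.63 -24.95  -0.54]
```

>>> {"op": "carry_out", "data": {
  "steps": [
    [[0, 0, 0], [0.5, -1, -2], 0],
    [[0, 0, 0], [3, -4, -3], 0],
    [[0, 0, 0], [7.5, -8, -3], 0],
    [[0, 0, 0], [12, -12, -3], 0],
    [[0, 0, 0], [16.5, -16, -3], 0],
    [[0, 0, 0], [21, -20, -3], 0],
    [[0, 0, 0], [25, -23.5, -2], 0],
    [[0, 0, 0], [26.6, -25, -0.5], 0]
  ]
}}

```text
clock: 20.5
tcp_pos: [0.3474, 0.2881, 0.1243]
orientation: [0.0, 0.64, 0.768, 0.001]
wrist_force: [0.3, -0.1, -0.2]
finger_gap: 0.0855
grip_force: 0.0
```

>>> {"op": "carry_out", "data": {
  "steps": [
    [[0, 0, 0], [0, 0, 0], 0],
    [[0, 0, 0], [0, 0, 0], 0],
    [[0, 0, 0], [0, 0, 0.5], 0],
    [[0, 0, 0], [0, 0, 1], 0],
    [[0, 0, 0], [0, 0, 1.5], 0],
    [[0, 0, 0], [0, 0, 1.5], 0],
    [[0, 0, 0], [0, 0, 1.5], 0],
    [[0, 0, 0], [0, 0, 1.5], 0]
  ]
}}

```text
clock: 21.5
tcp_pos: [0.3503, 0.287, 0.1088]
orientation: [0.0, 0.642, 0.767, 0.0]
wrist_force: [0.8, -0.7, -0.3]
finger_gap: 0.0854
grip_force: 0.0
```

```bash
python3 -c "
from h import *
st();go([.350,.2873,.0675],100.2)
p,d,W=cloud('scene'); save('s7.png',cv2.resize(p[60:280,240:480],None,fx=2.5,fy=2.5,interpolation=cv2.INTER_CUBIC))"
```

```text
t 21.5 tcp [0.3503 0.287  0.1088] x [-0.177  0.984 -0.   ] z [ 0.001 -0.    -1.   ] F [ 0.8 -0.7 -0.3] gap 0.0854 grip 0.0 j6 1.9
turn [ 0.04  0.02 -0.02] shift cm [ 0.04 -0.03  4.13]
```

View pics/s7.png

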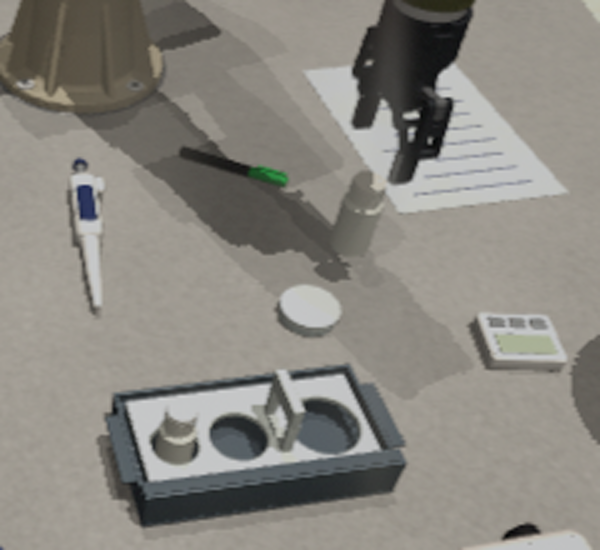

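The small bottle stands upright in its hole at (178,435). The gripper appears slightly right of the medium bottle's cap at (368,185), so I'll check this numerically.

Run:
```python
from h import *
for n in('scene','top'):
    p,d,W=cloud(n); w=W.reshape(-1,3)
    q=w[(np.hypot(w[:,0]-.35,w[:,1]-.287)<.04)&(w[:,2]>.075)&(w[:,2]<.095)]
    print(n,len(q),cv2.minEnclosingCircle(q[:,:2].astype(np.float32)*1000) if len(q)>4 else '')
    c=env.get_calibration(n); s=env.get_state(); T=rot(s['orientation'])
    for dy in(-.0425,0,.0425):
        P=rot(c['orientation']).inv().apply(s['tcp_pos']+T.apply([0,dy,-.01])-c['origin'])
        u,v=c['cx']+c['fx']*P[0]/-P[2],c['cy']-c['fy']*P[1]/-P[2]; print((u,v),'crop',((u-240)*2.5,(v-60)*2.5))
```

```text
scene 135 ((352.1988525390625, 287.48590087890625), 18.212095260620117)
(np.float64(384.1103432591151), np.float64(111.7729792898301)) crop (np.float64(360.27585814778774), np.float64(129.43244822457527))
(np.float64(390.77739255264703), np.float64(121.74735382450407)) crop (np.float64(376.9434813816176), np.float64(154.3683845612602))
(np.float64(397.84917479253915), np.float64(132.32723730560718)) crop (np.float64(394.62293698134783), np.float64(180.81809326401796))
top 148 ((347.8778381347656, 287.07220458984375), 17.450119018554688)
(np.float64(102.76616692109047), np.float64(275.47983770656543)) crop (np.float64(-343.08458269727385), np.float64(538.6995942664136))
(np.float64(100.63416428254916), np.float64(257.7626453921277)) crop (np.float64(-348.4145892936271), np.float64(494.40661348031927))
(np.float64(98.52378879072867), np.float64(240.22517720689063)) crop (np.float64(-353.69052802317833), np.float64(450.5629430172266))
```

The position agrees to within 2 mm, so I'll descend and grip.

>>> {"op": "carry_out", "data": {
  "steps": [
    [[0, 0, 0], [0, 0, 1.5], 0],
    [[0, 0, 0], [0, 0, 3], 0],
    [[0, 0, 0], [0, 0, 4.1], 0],
    [[0, 0, 0], [0, 0, 4.1], 60],
    [[0, 0, 0], [0, 0, 4.1], 110],
    [[0, 0, 0], [0, 0, 4.1], 255],
    [[0, 0, 0], [0, 0, 4.1], 255],
    [[0, 0, 0], [0, 0, 4.1], 255]
  ],
  "force": 40
}}

```text
clock: 22.65
tcp_pos: [0.3506, 0.2872, 0.0684]
orientation: [0.001, 0.642, 0.767, 0.001]
wrist_force: [-0.1, -0.8, 5.7]
finger_gap: 0.0325
grip_force: 39.5
```

>>> {"op": "carry_out", "data": {
  "steps": [
    [[0, 0, 0], [0, 0, 0], 255],
    [[0, 0, 0], [0, 0, -1], 255],
    [[0, 0, 0], [0, 0, -2], 255],
    [[0, 0, 0], [0, 0, -3.5], 255],
    [[0, 0, 0], [0, 0, -5], 255],
    [[0, 0, 0], [0, 0, -7], 255],
    [[0, 0, 0], [0, 0, -9], 255],
    [[0, 0, 0], [0, 0, -9], 255]
  ]
}}

```text
clock: 23.65
tcp_pos: [0.3513, 0.2875, 0.1594]
orientation: [0.001, 0.642, 0.767, 0.002]
wrist_force: [0.7, 0.7, -0.7]
finger_gap: 0.0324
grip_force: 39.8
```

```bash
python3 -c "
from h import *
st();t=caddy([.001,-.0143,0]);go([t[0],t[1],.155],100.2)"
```

```text
t 23.65 tcp [0.3513 0.2875 0.1594] x [-0.177  0.984  0.001] z [ 0.004  0.001 -1.   ] F [ 0.7  0.7 -0.7] gap 0.0324 grip 39.8 j6 1.9
turn [ 0.23 -0.04 -0.03] shift cm [-20.93  24.86   0.53]
```

>>> {"op": "carry_out", "data": {
  "steps": [
    [[0, 0, 0], [-2, 2, -1], 255],
    [[0, 0, 0], [-6, 5, -2], 255],
    [[0, 0, 0], [-10.5, 8.5, -2], 255],
    [[0, 0, 0], [-15, 12, -2], 255],
    [[0, 0, 0], [-18.5, 16, -2], 255],
    [[0, 0, 0], [-20.5, 20, -2], 255],
    [[0, 0, 0], [-20.9, 23.5, -2], 255],
    [[0, 0, 0], [-20.9, 24.9, -2], 255]
  ]
}}

```text
clock: 24.65
tcp_pos: [0.6337, 0.1244, 0.176]
orientation: [-0.0, 0.642, 0.767, -0.0]
wrist_force: [-0.6, -0.2, -1.3]
finger_gap: 0.0326
grip_force: 40.0
```

>>> {"op": "carry_out", "data": {
  "steps": [
    [[0, 0, 0], [0, 0, 0], 255],
    [[0, 0, 0], [0, 0, 0], 255],
    [[0, 0, 0], [0, 0, 1], 255],
    [[0, 0, 0], [0, 0, 2.5], 255],
    [[0, 0, 0], [0, 0, 4], 255],
    [[0, 0, 0], [0, 0, 5], 255],
    [[0, 0, 0], [0, 0, 5.5], 255],
    [[0, 0, 0], [0, 0, 5.5], 255]
  ]
}}

```text
clock: 25.65
tcp_pos: [0.632, 0.1251, 0.1225]
orientation: [0.0, 0.642, 0.767, -0.0]
wrist_force: [-0.2, 0.2, -1.5]
finger_gap: 0.033
grip_force: 40.1
```

Run:
```python
from h import *
st();t=caddy([.001,-.0143,0]);go([t[0],t[1],.0735],100.2)
p,d,W=cloud('scene'); save('s8.png',cv2.resize(p[120:290,240:440],None,fx=3,fy=3,interpolation=cv2.INTER_CUBIC))
```

```text
t 25.65 tcp [0.632  0.1251 0.1225] x [-0.177  0.984 -0.   ] z [-0. -0. -1.] F [-0.2  0.2 -1.5] gap 0.033 grip 40.1 j6 1.46
turn [-0.01  0.02 -0.03] shift cm [0.02 0.11 4.9 ]
```

View pics/s8.png

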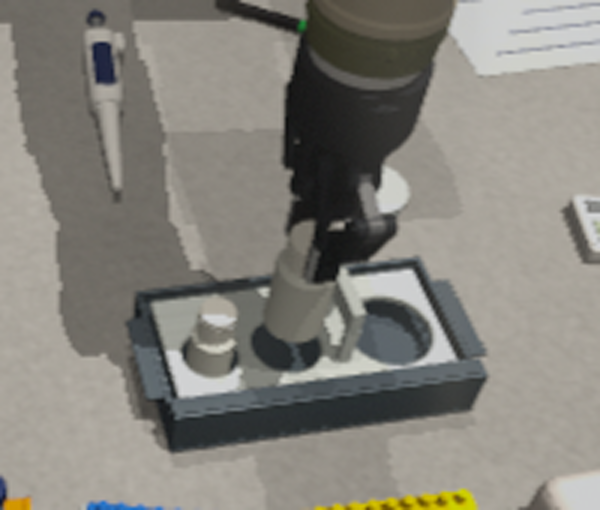

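The bottle at (298,300) is over the medium hole at (288,350), so I'll lower and release it.

>>> {"op": "carry_out", "data": {
  "steps": [
    [[0, 0, 0], [0, 0.1, 0.8], 255],
    [[0, 0, 0], [0, 0.1, 1.6], 255],
    [[0, 0, 0], [0, 0.1, 2.4], 255],
    [[0, 0, 0], [0, 0.1, 3.2], 255],
    [[0, 0, 0], [0, 0.1, 3.9], 255],
    [[0, 0, 0], [0, 0.1, 4.5], 255],
    [[0, 0, 0], [0, 0.1, 4.9], 255],
    [[0, 0, 0], [0, 0.1, 4.9], 255]
  ]
}}

```text
clock: 26.7
tcp_pos: [0.633, 0.1253, 0.0736]
orientation: [0.0, 0.642, 0.767, -0.0]
wrist_force: [-0.9, 0.4, -1.0]
finger_gap: 0.0327
grip_force: 40.1
```

>>> {"op": "carry_out", "data": {
  "steps": [
    [[0, 0, 0], [0, 0, 0.1], 255],
    [[0, 0, 0], [0, 0, 0.1], 140],
    [[0, 0, 0], [0, 0, 0.1], 60],
    [[0, 0, 0], [0, 0, 0.1], 30],
    [[0, 0, 0], [0, 0, 0.1], 30],
    [[0, 0, 0], [0, 0, -1], 20],
    [[0, 0, 0], [0, 0, -3], 0],
    [[0, 0, 0], [0, 0, -7], 0]
  ]
}}

```text
clock: 27.7
tcp_pos: [0.632, 0.1252, 0.1436]
orientation: [-0.001, 0.642, 0.767, -0.001]
wrist_force: [-0.3, 0.3, 0.5]
finger_gap: 0.0853
grip_force: 0.0
```

```bash
python3 -c "
from h import *
st();go([.5178,-.3828,.135],100.2)"
```

```text
t 27.7 tcp [0.632  0.1252 0.1436] x [-0.177  0.984 -0.   ] z [-0.003 -0.001 -1.   ] F [-0.3  0.3  0.5] gap 0.0853 grip 0.0 j6 1.46
turn [-0.16  0.01 -0.02] shift cm [-47.99 -20.21   0.92]
```

>>> {"op": "carry_out", "data": {
  "steps": [
    [[0, 0, 0], [-2, -1, -3], 0],
    [[0, 0, 0], [-7, -3, -5], 0],
    [[0, 0, 0], [-12.5, -5.4, -5], 0],
    [[0, 0, 0], [-18, -7.6, -5], 0],
    [[0, 0, 0], [-23.5, -10, -5], 0],
    [[0, 0, 0], [-29, -12.2, -5], 0],
    [[0, 0, 0], [-34.5, -14.5, -5], 0],
    [[0, 0, 0], [-40, -16.8, -5], 0]
  ]
}}

```text
clock: 28.7
tcp_pos: [0.538, -0.3, 0.1952]
orientation: [0.001, 0.642, 0.767, 0.0]
wrist_force: [1.8, 0.1, -0.7]
finger_gap: 0.0859
grip_force: 0.0
```

>>> {"op": "carry_out", "data": {
  "steps": [
    [[0, 0, 0], [-4, -1.7, 0], 0],
    [[0, 0, 0], [-6.5, -2.8, 2], 0],
    [[0, 0, 0], [-8, -3.4, 4], 0],
    [[0, 0, 0], [-8, -3.4, 5.5], 0],
    [[0, 0, 0], [-8, -3.4, 6], 0],
    [[0, 0, 0], [-8, -3.4, 6], 0],
    [[0, 0, 0], [-8, -3.4, 6], 0],
    [[0, 0, 0], [-8, -3.4, 6], 0]
  ]
}}

```text
clock: 29.7
tcp_pos: [0.5197, -0.3827, 0.1349]
orientation: [0.001, 0.641, 0.767, -0.0]
wrist_force: [-0.0, 0.4, -0.3]
finger_gap: 0.0853
grip_force: 0.0
```

Run:
```python
from h import *
st()
for n in('scene','top'):
    p,d,W=cloud(n); w=W.reshape(-1,3)
    q=w[(np.hypot(w[:,0]-.518,w[:,1]+.383)<.045)&(w[:,2]>.085)&(w[:,2]<.106)]
    print(n,len(q),cv2.minEnclosingCircle(q[:,:2].astype(np.float32)*1000) if len(q)>4 else '')
    if n=='scene': save('s9.png',cv2.resize(p[80:300,60:420],None,fx=2.2,fy=2.2,interpolation=cv2.INTER_CUBIC))
go([.5185,-.3828,.0805],100.2)
```

```text
t 29.7 tcp [ 0.5197 -0.3827  0.1349] x [-0.177  0.984 -0.002] z [ 0.002 -0.001 -1.   ] F [-0.   0.4 -0.3] gap 0.0853 grip 0.0 j6 0.63
scene 267 ((519.0286865234375, -382.41375732421875), 22.39215850830078)
top 81 ((521.9351806640625, -378.5710754394531), 19.076454162597656)
turn [ 0.06  0.07 -0.  ] shift cm [ 0.02 -0.1   5.41]
```

View pics/s9.png

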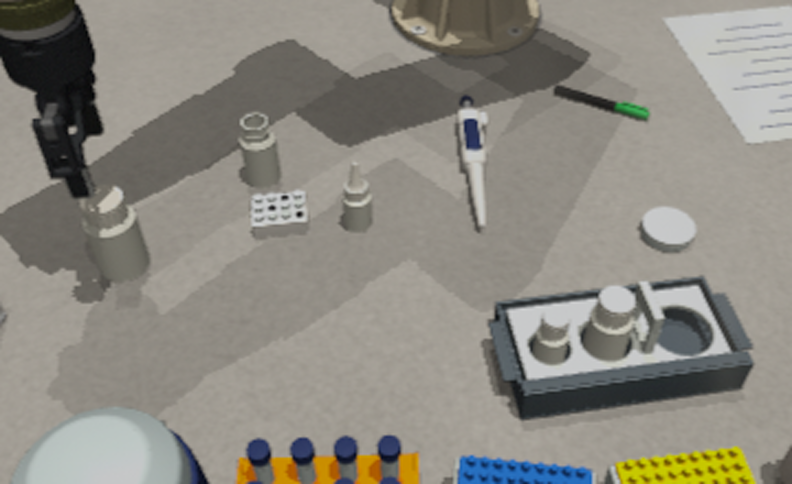

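The small bottle at (551,335) and the medium bottle at (612,322) stand in their holes. The gripper is above the large bottle at (115,230), so I'll grip it.

>>> {"op": "carry_out", "data": {
  "steps": [
    [[0, 0, 0], [0, -0.1, 1.8], 0],
    [[0, 0, 0], [0, -0.1, 3.6], 0],
    [[0, 0, 0], [0, -0.1, 5.4], 0],
    [[0, 0, 0], [0, -0.1, 5.4], 50],
    [[0, 0, 0], [0, -0.1, 5.4], 100],
    [[0, 0, 0], [0, -0.1, 5.4], 255],
    [[0, 0, 0], [0, -0.1, 5.4], 255],
    [[0, 0, 0], [0, -0.1, 5.4], 255]
  ],
  "force": 50
}}

```text
clock: 30.8
tcp_pos: [0.5188, -0.3838, 0.0814]
orientation: [0.002, 0.642, 0.767, -0.0]
wrist_force: [-0.5, -0.7, 5.3]
finger_gap: 0.0412
grip_force: 51.0
```

>>> {"op": "carry_out", "data": {
  "steps": [
    [[0, 0, 0], [0, 0, 0], 255],
    [[0, 0, 0], [0, 0, -1], 255],
    [[0, 0, 0], [0, 0, -2.5], 255],
    [[0, 0, 0], [0, 0, -4.5], 255],
    [[0, 0, 0], [0, 0, -7], 255],
    [[0, 0, 0], [0, 0, -9.5], 255],
    [[0, 0, 0], [0, 0, -12], 255],
    [[0, 0, 0], [0, 0, -12], 255]
  ]
}}

```text
clock: 31.8
tcp_pos: [0.5192, -0.3839, 0.203]
orientation: [0.003, 0.642, 0.767, -0.0]
wrist_force: [0.3, -0.1, -0.6]
finger_gap: 0.0414
grip_force: 50.7
```

```bash
python3 -c "
from h import *
st();t=caddy([.001,.0637,0]);go([t[0],t[1],.205],100.2)"
```

```text
t 31.8 tcp [ 0.5192 -0.3839  0.203 ] x [-0.177  0.984 -0.005] z [ 0.004 -0.004 -1.   ] F [ 0.3 -0.1 -0.6] gap 0.0414 grip 50.7 j6 0.63
turn [ 0.2   0.26 -0.02] shift cm [55.93 20.2  -0.38]
```

>>> {"op": "carry_out", "data": {
  "steps": [
    [[0, 0, 0], [2, 0.7, -1], 255],
    [[0, 0, 0], [6, 2.2, -1.5], 255],
    [[0, 0, 0], [11, 4, -1.5], 255],
    [[0, 0, 0], [16, 5.8, -1.5], 255],
    [[0, 0, 0], [21, 7.6, -1.5], 255],
    [[0, 0, 0], [26, 9.4, -1.5], 255],
    [[0, 0, 0], [31, 11.2, -1.5], 255],
    [[0, 0, 0], [36, 13, -1.5], 255]
  ]
}}

```text
clock: 32.8
tcp_pos: [0.5815, -0.0028, 0.2142]
orientation: [-0.0, 0.641, 0.767, -0.0]
wrist_force: [1.2, -0.4, -1.5]
finger_gap: 0.0411
grip_force: 50.7
```

>>> {"op": "carry_out", "data": {
  "steps": [
    [[0, 0, 0], [5, 1.8, 0], 255],
    [[0, 0, 0], [10, 3.6, 0], 255],
    [[0, 0, 0], [14.5, 5.3, 0], 255],
    [[0, 0, 0], [18, 6.6, 0], 255],
    [[0, 0, 0], [19.6, 7.2, 0], 255],
    [[0, 0, 0], [19.9, 7.2, 0], 255],
    [[0, 0, 0], [19.9, 7.2, 0], 255],
    [[0, 0, 0], [19.9, 7.2, 0], 255]
  ]
}}

```text
clock: 33.8
tcp_pos: [0.6181, 0.2016, 0.215]
orientation: [0.0, 0.642, 0.766, -0.0]
wrist_force: [0.1, -0.4, -1.0]
finger_gap: 0.041
grip_force: 50.8
```

```bash
python3 -c "
from h import *
st();t=caddy([.001,.0637,0]);go([t[0],t[1],.135],100.2)"
```

```text
t 33.8 tcp [0.6181 0.2016 0.215 ] x [-0.175  0.985 -0.001] z [ 0.    -0.001 -1.   ] F [ 0.1 -0.4 -1. ] gap 0.041 grip 50.8 j6 1.59
turn [ 0.02  0.04 -0.12] shift cm [0.05 0.12 8.  ]
```

>>> {"op": "carry_out", "data": {
  "steps": [
    [[0, 0, 0], [0, 0.1, 1.2], 255],
    [[0, 0, 0], [0, 0.1, 2.6], 255],
    [[0, 0, 0], [0, 0.1, 4], 255],
    [[0, 0, 0], [0, 0.1, 5.4], 255],
    [[0, 0, 0], [0, 0.1, 6.6], 255],
    [[0, 0, 0], [0, 0.1, 7.6], 255],
    [[0, 0, 0], [0, 0.1, 8], 255],
    [[0, 0, 0], [0, 0.1, 8], 255]
  ]
}}

```text
clock: 34.8
tcp_pos: [0.6192, 0.2031, 0.1347]
orientation: [0.0, 0.642, 0.767, -0.0]
wrist_force: [0.6, -0.4, -1.3]
finger_gap: 0.0412
grip_force: 50.8
```

Run:
```python
from h import *
st();t=caddy([.001,.0637,0]);go([t[0],t[1],.0858],100.2)
p,d,W=cloud('scene'); save('s10.png',cv2.resize(p[120:290,240:440],None,fx=3,fy=3,interpolation=cv2.INTER_CUBIC))
```

```text
t 34.8 tcp [0.6192 0.2031 0.1347] x [-0.177  0.984 -0.   ] z [ 0. -0. -1.] F [ 0.6 -0.4 -1.3] gap 0.0412 grip 50.8 j6 1.59
turn [ 0.02  0.03 -0.02] shift cm [-0.08 -0.01  4.89]
```

View pics/s10.png

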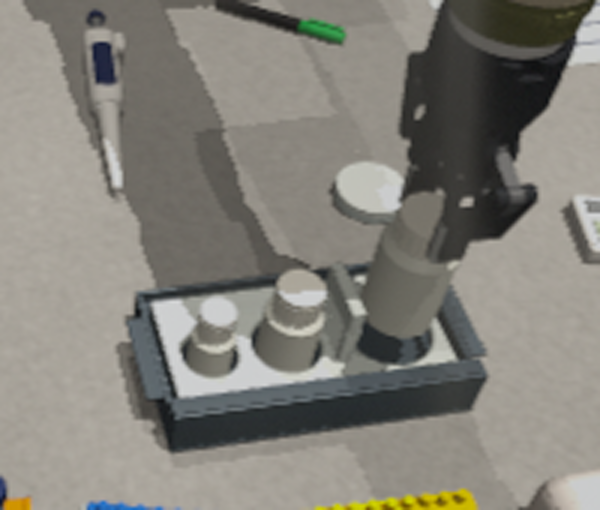

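The large bottle at (405,290) is over its hole at (395,340), so I'll lower it.

>>> {"op": "carry_out", "data": {
  "steps": [
    [[0, 0, 0], [-0.1, 0, 0.8], 255],
    [[0, 0, 0], [-0.1, 0, 1.6], 255],
    [[0, 0, 0], [-0.1, 0, 2.4], 255],
    [[0, 0, 0], [-0.1, 0, 3.2], 255],
    [[0, 0, 0], [-0.1, 0, 3.9], 255],
    [[0, 0, 0], [-0.1, 0, 4.5], 255],
    [[0, 0, 0], [-0.1, 0, 4.9], 255],
    [[0, 0, 0], [-0.1, 0, 4.9], 255]
  ]
}}

```text
clock: 35.85
tcp_pos: [0.6195, 0.2021, 0.0859]
orientation: [0.0, 0.642, 0.767, 0.0]
wrist_force: [-0.7, 0.1, -1.0]
finger_gap: 0.0411
grip_force: 50.9
```

>>> {"op": "carry_out", "data": {
  "steps": [
    [[0, 0, 0], [0, 0, 0.05], 255],
    [[0, 0, 0], [0, 0, 0.05], 120],
    [[0, 0, 0], [0, 0, 0.05], 50],
    [[0, 0, 0], [0, 0, 0.05], 0],
    [[0, 0, 0], [0, 0, 0.05], 0],
    [[0, 0, 0], [0, 0, -1], 0],
    [[0, 0, 0], [0, 0, -3], 0],
    [[0, 0, 0], [0, 0, -7], 0]
  ]
}}

```text
clock: 36.85
tcp_pos: [0.6182, 0.2019, 0.1555]
orientation: [-0.001, 0.642, 0.767, -0.001]
wrist_force: [0.2, 0.2, -0.0]
finger_gap: 0.0854
grip_force: 0.0
```

>>> {"op": "carry_out", "data": {
  "steps": [
    [[0, 0, 0], [0, 0, -3], 0],
    [[0, 0, 0], [0, -4, -5], 0],
    [[0, 0, 0], [0, -9, -5], 0],
    [[0, 0, 0], [0, -14, -5], 0],
    [[0, 0, 0], [0, -18, -5], 0],
    [[0, 0, 0], [0, -20, -5], 0],
    [[0, 0, 0], [0, -20, -5], 0],
    [[0, 0, 0], [0, -20, -5], 0]
  ]
}}

```text
clock: 37.85
tcp_pos: [0.4237, 0.167, 0.2065]
orientation: [0.001, 0.642, 0.767, 0.001]
wrist_force: [-0.0, 0.3, -0.8]
finger_gap: 0.0849
grip_force: 0.0
```

Run:
```python
from h import *
st()
for n in('scene','top'):
    p,d,W=cloud(n)
    if n=='scene': save('s11.png',cv2.resize(p[100:290,130:440],None,fx=2.5,fy=2.5,interpolation=cv2.INTER_CUBIC))
    Q=R.from_euler('z',-CY,degrees=True).apply(W.reshape(-1,3)-CAD)
    for b,y,zt in(('L',.064,.104),('M',-.014,.092),('S',-.071,.078)):
        q=Q[(np.hypot(Q[:,0],Q[:,1]-y)<.035)&(Q[:,2]>zt-.012)&(Q[:,2]<zt+.01)]
        if b=='M': q=q[q[:,1]<.01]
        if len(q)>4: print(n,b,np.round(cv2.minEnclosingCircle(q[:,:2].astype(np.float32)*1000)[0],1),np.percentile(q[:,2],97).round(4))
```

```text
t 37.85 tcp [0.4237 0.167  0.2065] x [-0.176  0.984 -0.   ] z [ 0.003  0.    -1.   ] F [-0.   0.3 -0.8] gap 0.0849 grip 0.0 j6 1.59
scene L [ 1.2 63.4] 0.1048
scene M [  1.7 -14.2] 0.0927
scene S [  2.3 -70.9] 0.0791
top L [-1.6 62.9] 0.1058
top M [ -2.  -13.8] 0.0947
top S [ -1.3 -71. ] 0.0803
```

View pics/s11.png

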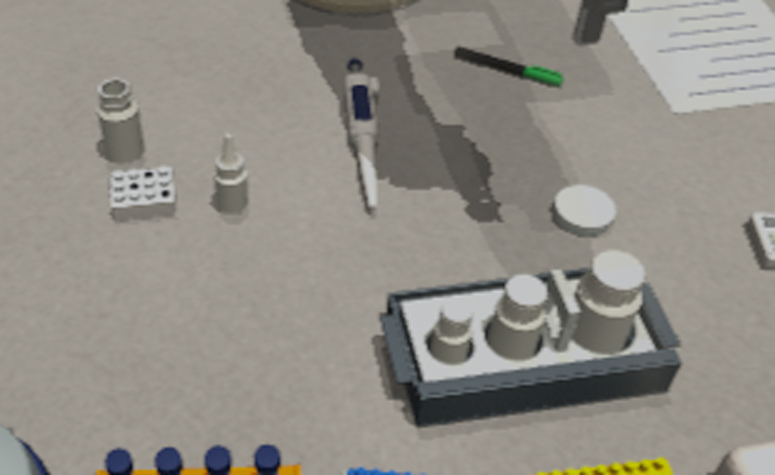

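All three bottles stand upright in their own holes at (453,335), (520,315) and (607,300), and the open bottle and dropper are untouched.

```bash
python3 -c "
from workcell import env
print(env.hand_in())"
```

```text
the job is handed in; nothing more can be done
None
```

I handed the job in at about 38 s: the rack is home and flat, the three capped bottles stand upright within about 2 mm of the centres of their own holes, and the open and dropping bottles weren't touched; no verdict came back.

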